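# Unlock a bench charger and take out the battery pack

### The job

The battery pack in the charger is locked in. Slide the yellow lock tab fully aside, press the red button under it fully in to release the latch, and only then lift the battery pack out and set it down gently, upright and flat on the floor of the empty off-white tray. Leave the other things on the bench where they are.

Things in the scene. Friction and masses are not known exactly. Their poses are not given: they have to be found in the camera images.
- charger: Bench battery charger, black and grey, fixed, 150 x 150 mm. Origin: centre of its underside on the bench; x points to its back, y across it, z up. Bay with the pack at +y; grey console (top at z = 46 mm) at -y with the lock tab and button at y = -40 mm, between two dark rails along x, 45 mm apart, that stand to z = 64 mm.
- bay_floor (a point): Middle of the floor of the charger's open-topped bay: charger x = 0, y = +35, z = 20 mm. The bay is 69 mm wide inside; its walls stand to z = 46 mm at most. A latch housing at each end of it (charger x = 54 to 75 and -54 to -75 mm, 48 mm wide) stands to z = 69 mm.
- latch_hook (a joint): The two yellow latch hooks, one at each end of the bay: how far each is drawn back, m. At 0 they reach 8 mm over the pack's end ledges, 3 mm above them, and hold the pack down; they move twice as far as the button is pressed and at 0.014 both are wholly clear of the pack and stay there.
- lock_tab (a joint): Yellow sliding lock tab: how far it has been slid, m. About 0 to 0.006 at the start (covers the button), 0.050 = fully aside at its stop. It slides along the charger's +x (towards the back), needs about 1.5 N, and stays where it is left.
- tab_fin (a point): Middle of the top edge of the upright yellow fin on the lock tab (z = 82 mm). The fin is 8 mm thick along the slide, 28 mm wide across it and stands 20 mm above the middle of the tab's flat plate (48 mm along the slide x 38 mm, top at z = 62 mm). Axes as the charger's; it moves with the tab.
- release_button (a joint): Red release button: how far it is pressed, m. 0 = out, 0.007 = fully in. Pressed straight down, about 2.5 N; it stays in when let go (it has no spring back).
- button_top (a point): Centre of the top of the round red release button, 28 mm across, at charger x = -30, y = -40 mm; 55 mm above the bench when out, 48 mm when in (9 and 2 mm above the console). Hidden under the lock tab at the start.
- battery_pack: Loose battery pack, about 0.45 kg. Black foot 100 x 64 mm (x, y), 30 mm high; on it a blue grip block, x = -28 to +28 mm, 40 mm wide (y), up to 78 mm above the underside. The latch hooks hold the foot's ledges in front of and behind the block. Origin: centre of its underside; z up. In the charger its axes are the charger's and its underside is at z = 20 mm.
- pack_grip (a point): Point to take hold of the pack: on the middle plane of the blue grip block, 12 mm below its top (66 mm above the pack's underside), at pack x = 0. The block is 40 mm wide along the pack's y; its sides are free.
- tray: Shallow off-white tray, loose, 111 mm (x) x 219 mm (y) outside, 19 mm high. Inside it the flat floor is 88 x 196 mm, 2 mm above the bench; steep rims. Origin: centre of its underside; y along its length. The pack's 100 mm length fits only along the tray's length.
- mug: white mug, about 97 mm tall, 78 mm across; bystander; origin under its centre
- tape_roll: black roll of tape, 58 mm across, 19 mm high; bystander; origin under its centre
- driver_black: black-handled screwdriver, 138 mm long, 20 mm thick; bystander; origin under its centre
- marker: green and white marker pen, 135 mm long, 17 mm thick; bystander; origin under its centre

How it is judged:
By the outcome, as a careful person would: the job done as asked, in the order asked, and still so for the second after the job is handed in, with the robot touching nothing.
It also fails if it takes over 48 s, if anything falls off the work surface, if the arm or the gripper's body presses on something with over 40 N, if the wrist force passes 120 N, or if a joint passes its speed limit or range.

### The arm

A 7-joint arm with a two-finger parallel gripper is mounted at the origin on a cart in front of the work surface, level with it; the furniture and walls round the work are solid. World frame = base frame: x ahead of the robot, y to its left, z up, the work surface at z = 0. Lengths are in mm, angles in degrees, forces in N, time in s.
With the tool pointing down it reaches from about 400 to 850 mm from the base axis. Payload 4.4 kg.
Tool frame: the origin (TCP) lies at the very end of the fingers, on their centre line; the grasp point (between the pads) lies 19 mm behind it; z points along the fingers, y is the line along which they close (so a half turn about z gives the same grasp; the last joint's range is limited). The gripper opens to 94 mm and grips with 3 to 60 N. Pads are 16 mm wide; open, the fingers measure 119 mm over their backs; the gripper's body (75 mm by 177 mm) begins 78 mm behind the grasp point.
Start: joints at [-73.098, 36.005, 2.206, 86.941, -1.547, 57.084, -1.146], TCP at [229.441, 608.173, 205.478] pointing down, gripper open.
Joint ranges: [-175.42, 175.42], [-21.48, 121.26], [-71.46, 75.88], [10.55, 141.38], [-63.04, 243.04], [13.31, 113.54], [-168.57, 168.57]. Speed limits (degrees/s): [147.25, 147.25, 180, 180, 180, 180, 180].

### API

Orientations are given as a 3x3 rotation matrix whose columns are the frame's x, y, z axes.
In Python, from rig import bot, viewer gives the robot as it stands.
- The arm moves only by the tool move_arm, never from a script. Its argument "steps" is a list of rows, each a list of 7 numbers: the shift along the world's x, y, z in cm, then the turn, a rotation vector about the world's x, y, z in rad, then the opening, from -1 (shut) to 1 (fully open). A call has 1 to 5 rows; each row is the pose to reach, as a shift and turn from the pose commanded when the call began; what a row does not reach only later rows make up. A row lasts 1/10 s, in which the tool goes at most 50 mm and 8.59 degrees, less where a joint would pass 70% of its speed; a pose out of reach is approached as far as the arm can. A call with a gripper value outside its range is refused whole. The fingers move at their own pace and stop on an object; "squeeze" is the grip in N (left out, the last holds). Time passes only in rows, so rows that repeat a pose let the fingers close. It gives the time, the measured TCP pose, the force, the opening and the grip force at its end, in the units of the state.
- bot.observe(): the state, without advancing time (a new reading comes with each control period).
- viewer.get_image(name): name is "scene" or "top"; returns the picture (400x640x3 uint8, red, green, blue); there is no depth.
- viewer.camera_info(name): a dict with "camera_matrix" (3x3 intrinsics, pixels), "k1" (the pictures are not rectified: a ray, as slopes to the right and down, at radius r is drawn at 1 + k1 r^2 times it, then the intrinsics apply), "extrinsics" (4x4, takes a point from camera to world coordinates). Camera axes: x right, y up, looking along -z (the intrinsics and any distortion apply to the point x, -y, -z); pixel columns grow to the right and rows downward; lengths in mm; the calibration is good to about 2 mm. A picture is of the moment at which its call begins. camera_info takes no time and is no camera call.
- bot.finish_job(): hands the job in; it is judged then, once.
The state is a dict: "t": time; "joint_positions": joint angles; "qvel": joint speeds; "effort": joint torques, N m; "ee_pos": TCP position; "tcp_rot": TCP orientation; "ft_force": force on the tool from outside, world axes, zero at the start; "ft_torque": the same for the moment, N m; "gripper_width": opening from 0.0 (shut) to 1.0 (fully open); "grasp_force": force on a finger pad.
Only numpy, scipy, OpenCV 4.12 (cv2) and the standard library are available. Lean on these libraries where they do the work, as an engineer would, in place of code of your own. Each camera call takes 0.05 s, during which the arm holds its last target. There are 200 camera calls.

## Working session

There is one attempt and no reset: what is moved stays moved. The work goes in short steps, Python scripts to look and compute and a tool call to move; the robot and the scene stay as the last step left them, time stands still between calls to the robot, and variables do not carry over. Pictures are saved under pics/ and viewed, at most 10 in all, crops included, and the job is handed in when it is done.

Besides the shell and the picture viewer there is one more tool, called after ">>>" by a JSON object that holds its "op" and its "data", one argument or row to a line. move_arm: Moves the arm, as the interface text tells. Its arguments: {"type":"object","properties":{"steps":{"type":"array"},"squeeze":{"type":"number"}},"required":["steps"]}

```bash
mkdir -p pics
cat > h.py <<'E'
import numpy as np, cv2
from rig import bot, viewer
def ray(name,px):
    c=viewer.camera_info(name);K=np.array(c["camera_matrix"]);E=np.array(c["extrinsics"]);k=c["k1"]
    d=cv2.undistortPoints(np.array(px,float).reshape(-1,1,2),K,np.array([k,0,0,0,0.]),).reshape(-1,2)
    v=np.c_[d[:,0],-d[:,1],-np.ones(len(d))]@E[:3,:3].T
    return E[:3,3],v
def onplane(name,px,z):
    o,v=ray(name,px); return o+v*((z-o[2])/v[:,2])[:,None]
def proj(name,P):
    c=viewer.camera_info(name);K=np.array(c["camera_matrix"]);E=np.array(c["extrinsics"]);k=c["k1"]
    p=(np.atleast_2d(P)-E[:3,3])@E[:3,:3]; s=np.c_[p[:,0],-p[:,1]]/-p[:,2:]
    s=s*(1+k*(s**2).sum(1))[:,None]; return s@K[:2,:2].T+K[:2,2]
def snap(name,f=None):
    im=np.array(viewer.get_image(name))
    if f: cv2.imwrite("pics/"+f,im[:,:,::-1])
    return im
def blobs(im,lo,hi,n=4,amin=30):
    m=cv2.inRange(cv2.cvtColor(im,cv2.COLOR_RGB2HSV),np.array(lo),np.array(hi))
    cs=cv2.findContours(m,cv2.RETR_EXTERNAL,cv2.CHAIN_APPROX_NONE)[0]
    cs=sorted([c for c in cs if cv2.contourArea(c)>amin],key=cv2.contourArea)[::-1]
    return cs[:n]
E
python3 - <<'E'
from h import *
np.set_printoptions(precision=1,suppress=True)
for n in("scene","top"):
    snap(n,n+"0.png"); c=viewer.camera_info(n); print(np.array(c["extrinsics"]),c["camera_matrix"],c["k1"])
print(bot.observe())
E
```

```text
[[  -1.    -0.1    0.2  755.2]
 [   0.2   -0.4    0.9 1365. ]
 [   0.     0.9    0.4  626.2]
 [   0.     0.     0.     1. ]] [[495.7   0.  315.4]
 [  0.  495.7 198.4]
 [  0.    0.    1. ]] -0.034540404044833536
[[  -0.     1.    -0.2  318.7]
 [  -1.    -0.     0.   174.4]
 [   0.     0.2    1.  1092. ]
 [   0.     0.     0.     1. ]] [[464.8   0.  323.9]
 [  0.  464.8 205.3]
 [  0.    0.    1. ]] -0.014198943137682444
{'t': 0.1, 'joint_positions': array([-73.1,  36.1,   2.2,  87. ,  -1.5,  57.1,  -1.1]), 'qvel': array([ 0. , -0.1,  0.1, -0.1, -0. ,  0. ,  0. ]), 'effort': array([  0. , -55.1,   1.1, -18.7,  -0.1,   0. ,   0. ]), 'ee_pos': array([229.2, 607.6, 204.7]), 'tcp_rot': array([[-0.9,  0.4, -0. ],
       [ 0.4,  0.9, -0. ],
       [-0. , -0. , -1. ]]), 'ft_force': array([-0.4,  0. , -0.6]), 'ft_torque': array([-0.,  0.,  0.]), 'grasp_force': 0.0, 'gripper_width': 0.9981787334286298}
```

View pics/scene0.png

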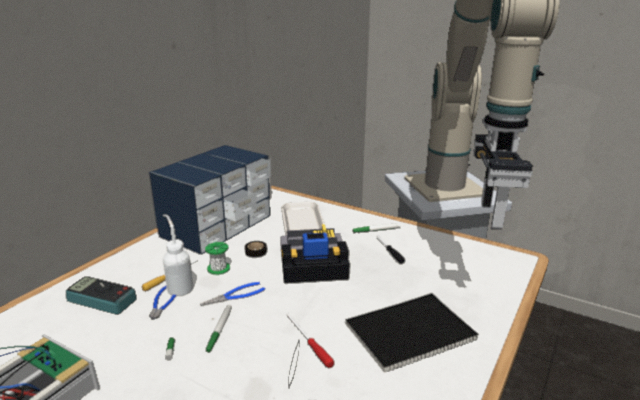

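View pics/top0.png

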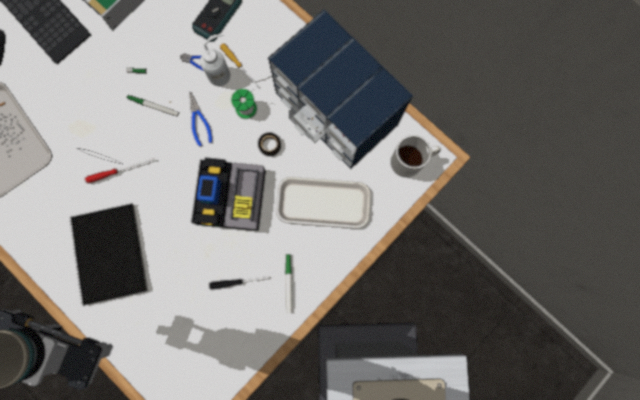

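The scene view shows the charger at about (315,255), with the tray behind it. In the top view the charger is at about (229,195), the blue block at (207,187), the yellow tab at (242,206) and the tray at (325,203). Image up is world +x, so the charger's axes are roughly the world's.

Run:
```python
from h import *
np.set_printoptions(precision=1,suppress=True)
im=cv2.imread("pics/top0.png")[:,:,::-1].copy()
print(im[187,207],im[207,242],im[203,325],im[165,232])
cv2.imwrite("pics/c0.png",cv2.resize(im[145:245,180:380,::-1],None,fx=4,fy=4,interpolation=cv2.INTER_CUBIC))
sub=np.zeros_like(im); sub[150:240,185:275]=im[150:240,185:275]
def rep(t,cs,z):
    for c in cs:
        P=onplane("top",c.reshape(-1,2),z)[:,:2].astype(np.float32); r=cv2.minAreaRect(P)
        M=cv2.moments(c); q=(M['m10']/M['m00'],M['m01']/M['m00'])
        print(t,np.array(q),"rect",np.array(r[0]),np.array(r[1]),r[2],"cen",onplane("top",[q],z)[0])
rep("blue",blobs(sub,(100,120,60),(125,255,255),2),98)
rep("yel",blobs(sub,(20,120,90),(35,255,255),6,6),62)
g=cv2.cvtColor(im,cv2.COLOR_RGB2GRAY)
m=(g<110).astype(np.uint8); m[:150]=0;m[240:]=0;m[:,:185]=0;m[:,275:]=0
rep("charger",sorted(cv2.findContours(m,0,1)[0],key=cv2.contourArea)[::-1][:1],50)
s=np.zeros_like(g); hsv=cv2.cvtColor(im,cv2.COLOR_RGB2HSV)
print(hsv[203,325],hsv[203,371],hsv[250,340],hsv[190,325])
print(g[203,270:385],g[170:235,325])
```

```text
[36 37 39] [159 144  53] [212 211 204] [99 95 97]
blue [207.4 188.2] rect [529.1 409.9] [43.8 60.3] 83.09611511230469 cen [528.8 410.   98. ]
yel [242.  206.8] rect [492.1 340.1] [39.6 48. ] 83.3023452758789 cen [492.1 340.4  62. ]
yel [213.8 169.6] rect [579.5 404.2] [27.4 16.3] 88.64761352539062 cen [579.2 404.7  62. ]
yel [207.8 211.4] rect [484.4 416.3] [26.9 13.6] 88.6158676147461 cen [483.5 416.9  62. ]
charger [228.3 196. ] rect [525.2 371.5] [155.2 157.2] 82.86709594726562 cen [519.7 373.6  50. ]
[ 26  10 212] [ 21  12 144] [ 15   2 213] [ 24  12 213]
[136 135 149 165 188 200 201 193 176 141 113 104 123 157 187 205 207 212
 212 210 212 212 210 211 213 212 211 211 211 214 212 213 210 213 211 209
 212 211 211 211 212 210 213 210 210 211 211 210 212 211 210 212 214 211
 210 211 210 212 211 209 213 210 208 213 211 210 211 211 213 212 210 210
 212 211 211 211 211 211 210 212 211 212 211 209 210 210 212 211 211 212
 210 208 199 189 171 163 168 179 183 168 148 142 155 182 204 212 211 213
 212 212 212 213 211 213 209] [215 210 213 211 213 212 209 207 204 200 195 180 153 143 140 149 168 192
 207 211 211 212 211 208 211 209 211 211 213 211 212 210 212 211 210 209
 208 212 212 210 210 212 210 210 211 210 212 211 207 196 170 144 146 170
 182 174 178 200 210 212 212 210 215 212 211]
```

View pics/c0.png

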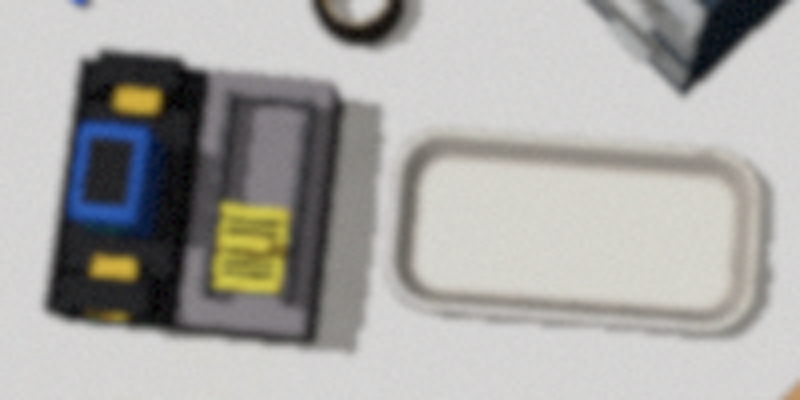

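The crop shows the blue block, the hooks, the tab lying over the near half of the rails, and the empty tray, turned by about 3°. The tab's position fits the charger pose I worked out. Next I'll measure the tray and compute the approach.

```bash
cat >> h.py <<'E'
A=np.radians(-7.1); C=np.array([524.9,376.7]); X=np.array([np.cos(A),np.sin(A)]); Y=np.array([-X[1],X[0]])
def ch(x,y): return C+x*X+y*Y
def loc(p): d=np.array(p[:2])-C; return np.array([d@X,d@Y])
E
python3 - <<'E'
from h import *
np.set_printoptions(precision=3,suppress=True)
im=cv2.imread("pics/top0.png"); g=cv2.GaussianBlur(cv2.cvtColor(im,cv2.COLOR_BGR2GRAY),(3,3),0)
n,l,st,_=cv2.connectedComponentsWithStats((g>192).astype(np.uint8))
m=(l==l[203,325]).astype(np.uint8); c=cv2.findContours(m,0,1)[0][0]
P=onplane("top",c.reshape(-1,2),2)[:,:2]; print("tray",cv2.minAreaRect(P.astype(np.float32)),st[l[203,325]])
print("tab",loc([492.1,340.3]),"pack",loc([529.1,411.2]),"hooks",loc([579.5,404.2]),loc([484.4,416.3]))
s=bot.observe(); R=s["tcp_rot"]; h=np.degrees(np.arctan2(R[1,1],R[0,1])); print(h,82.9-h,np.radians(82.9-h), R)
t=ch(-60,-40); print(t,(t-s["ee_pos"][:2])/10,s["ee_pos"])
E
```

```text
tray ((507.0798034667969, 156.60702514648438), (184.09051513671875, 76.66748046875), 84.274658203125) [ 284  185   79   37 2419]
tab [-28.049 -40.175] pack [-0.096 34.755] hooks [50.782 34.038] [-45.084  34.29 ]
69.3268901716348 13.573109828365205 0.23689545623977526 [[-0.936  0.353 -0.001]
 [ 0.353  0.936 -0.002]
 [-0.    -0.002 -1.   ]]
[460.416 344.423] [ 23.118 -26.318] [229.235 607.6   204.65 ]
```

>>> {"op": "move_arm", "data": {
  "steps": [
    [4, -4.5, 0, 0, 0, 0.08, -1],
    [7, -8, 0, 0, 0, 0.16, -1],
    [10.2, -11.6, 0, 0, 0, 0.237, -1],
    [13.4, -15, 0, 0, 0, 0.237, -1],
    [16, -18, 0, 0, 0, 0.237, -1]
  ],
  "squeeze": 20
}}

```text
t: 0.6
ee_pos: [391.5, 425.2, 205.2]
tcp_rot: [[-0.992, 0.125, 0.0], [0.125, 0.992, -0.001], [-0.0, -0.001, -1.0]]
ft_force: [0.4, 0.2, -1.0]
gripper_width: 0.611
grasp_force: 0.0
```

>>> {"op": "move_arm", "data": {
  "steps": [
    [3, -3, 0, 0, 0, 0, -1],
    [6, -6, -2, 0, 0, 0, -1],
    [7, -8.2, -5, 0, 0, 0, -1],
    [7, -8.2, -8.5, 0, 0, 0, -1],
    [7, -8.2, -8.5, 0, 0, 0, -1]
  ]
}}

```text
t: 1.1
ee_pos: [457.1, 342.9, 116.5]
tcp_rot: [[-0.992, 0.125, -0.007], [0.125, 0.992, -0.006], [0.006, -0.007, -1.0]]
ft_force: [-0.7, 0.5, -0.9]
gripper_width: 0.19
grasp_force: 0.0
```

>>> {"op": "move_arm", "data": {
  "steps": [
    [0, 0, -2.5, 0, 0, 0, -1],
    [0, 0, -2.5, 0, 0, 0, -1],
    [0, 0, -2.5, 0, 0, 0, -1]
  ]
}}

```text
t: 1.4
ee_pos: [459.3, 347.1, 96.5]
tcp_rot: [[-0.992, 0.122, 0.0], [0.122, 0.992, 0.001], [-0.0, 0.001, -1.0]]
ft_force: [0.2, 0.8, 0.2]
gripper_width: 0.003
grasp_force: 0.0
```

Run:
```python
from h import *
np.set_printoptions(precision=2,suppress=True)
im=snap("scene"); a=im[215:290,270:360]; t=snap("top")[165:235,185:285]
s=bot.observe(); print(s["ee_pos"],loc(s["ee_pos"]),s["gripper_width"])
a=cv2.resize(a,(480,400),interpolation=2); t=cv2.resize(t,(300,400*1) if 0 else (320,224),interpolation=2)
o=np.zeros((400,800,3),np.uint8); o[:,:480]=a; o[:224,480:]=t
cv2.imwrite("pics/c1.png",o[:,:,::-1])
```

```text
[459.95 347.35  97.11] [-60.82 -37.16] -0.001368547684038399
```

View pics/c1.png

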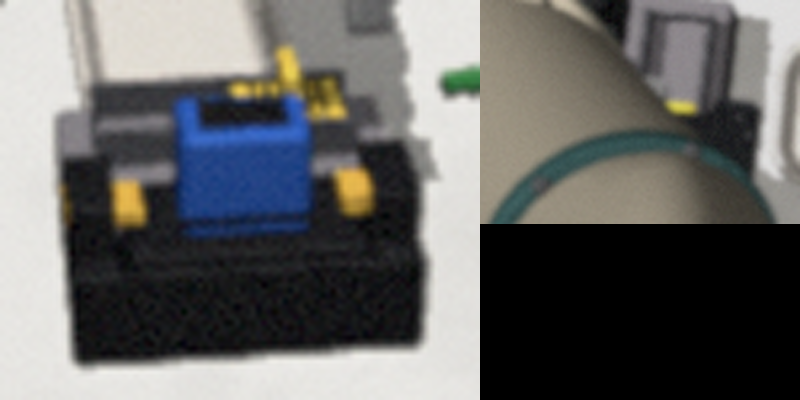

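Run:
```python
from h import *
print(proj("scene",[[460,347,97],[460,347,130],[492,340.3,82]]))
im=snap("scene"); a=im[150:270,260:420]
cv2.imwrite("pics/c2.png",cv2.resize(a,(800,600),interpolation=2)[:,:,::-1])
```

```text
[[338.38463411 219.56941186]
 [338.6572326  207.04360133]
 [324.63985782 225.31327377]]
```

View pics/c2.png

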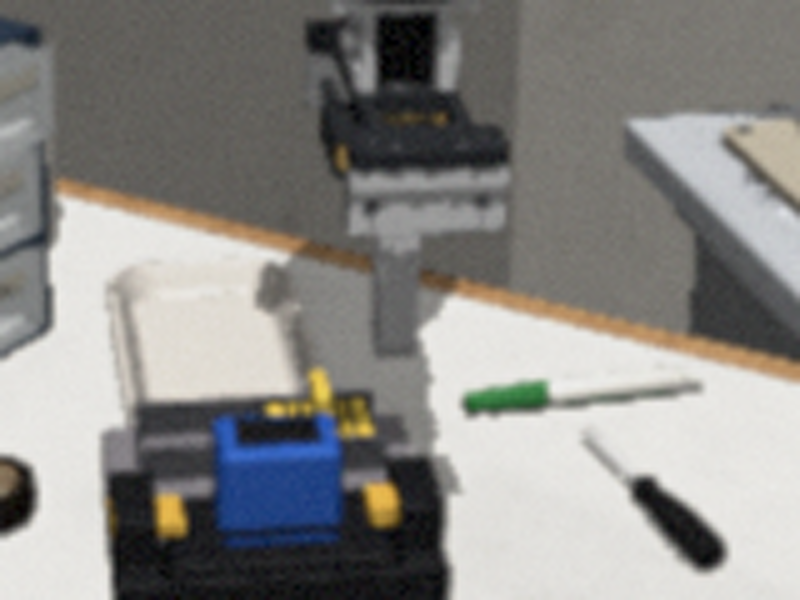

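The fingertip is at scene pixel (339,220) and the fin top at (324,225). Both match their projections, so the calibration holds. Next I'll lower the hand and push the fin along the charger's +x.

>>> {"op": "move_arm", "data": {
  "steps": [
    [-0.1, -0.3, -1.5, 0, 0, 0, -1],
    [-0.1, -0.3, -2.8, 0, 0, 0, -1],
    [-0.1, -0.3, -2.8, 0, 0, 0, -1],
    [0.9, -0.4, -2.8, 0, 0, 0, -1],
    [1.9, -0.5, -2.8, 0, 0, 0, -1]
  ]
}}

```text
t: 2.05
ee_pos: [479.7, 341.6, 68.1]
tcp_rot: [[-0.992, 0.123, 0.001], [0.123, 0.992, 0.001], [-0.001, 0.001, -1.0]]
ft_force: [0.1, -1.6, 0.4]
gripper_width: 0.006
grasp_force: 0.0
```

>>> {"op": "move_arm", "data": {
  "steps": [
    [1.2, -0.15, 0, 0, 0, 0, -1],
    [2.4, -0.3, 0, 0, 0, 0, -1],
    [3.6, -0.45, 0, 0, 0, 0, -1],
    [4.6, -0.6, 0, 0, 0, 0, -1],
    [4.6, -0.6, 0, 0, 0, 0, -1]
  ]
}}

```text
t: 2.55
ee_pos: [526.8, 334.2, 67.4]
tcp_rot: [[-0.992, 0.126, 0.002], [0.126, 0.992, -0.0], [-0.002, 0.0, -1.0]]
ft_force: [0.2, 0.3, -0.1]
gripper_width: 0.002
grasp_force: 0.0
```

>>> {"op": "move_arm", "data": {
  "steps": [
    [0.2, 0, 0, 0, 0, 0, -1],
    [0.4, 0, 0, 0, 0, 0, -1],
    [0.4, 0, 0, 0, 0, 0, -1]
  ]
}}

```text
t: 2.85
ee_pos: [528.3, 335.0, 67.4]
tcp_rot: [[-0.992, 0.123, -0.0], [0.123, 0.992, -0.0], [0.0, -0.0, -1.0]]
ft_force: [-0.2, -0.3, -0.6]
gripper_width: 0.002
grasp_force: 0.1
```

Run:
```python
from h import *
s=bot.observe(); print(s["ee_pos"],loc(s["ee_pos"]),s["ft_force"])
```

```text
[528.27607013 334.95610419  67.37542711] [  8.50978939 -41.00651377] [-0.15449668 -0.30321909 -0.56429656]
```

>>> {"op": "move_arm", "data": {
  "steps": [
    [0.3, 0, 0, 0, 0, 0, -1],
    [0.6, -0.1, 0, 0, 0, 0, -1],
    [0.6, -0.1, 0, 0, 0, 0, -1]
  ]
}}

```text
t: 3.15
ee_pos: [530.3, 335.0, 67.3]
tcp_rot: [[-0.993, 0.122, -0.007], [0.122, 0.993, -0.001], [0.007, -0.002, -1.0]]
ft_force: [-7.4, 0.7, 4.6]
gripper_width: 0.006
grasp_force: 4.0
```

>>> {"op": "move_arm", "data": {
  "steps": [
    [-1.5, 0.2, 0, 0, 0, 0, -1],
    [-3, 0.4, 0, 0, 0, 0, -1],
    [-4.3, 0.65, 0, 0, 0, 0, -1],
    [-4.3, 0.65, 0, 0, 0, 0, -1],
    [-4.3, 0.65, 0, 0, 0, 0, -1]
  ]
}}

```text
t: 3.65
ee_pos: [492.0, 341.0, 67.7]
tcp_rot: [[-0.992, 0.123, 0.001], [0.123, 0.992, 0.0], [-0.001, 0.0, -1.0]]
ft_force: [0.3, 0.2, -0.3]
gripper_width: 0.008
grasp_force: 0.0
```

Run:
```python
from h import *
im=snap("scene"); s=bot.observe(); print(s["ee_pos"],loc(s["ee_pos"]),s["ft_force"])
for x in (17,20,22): p=ch(x,-40); print(x,proj("scene",[[*p,82]]))
cs=blobs(im,(20,120,90),(35,255,255),8,4); print([(cv2.boundingRect(c)) for c in cs])
a=im[190:280,265:385]
cv2.imwrite("pics/c3.png",cv2.resize(a,(800,600),interpolation=2)[:,:,::-1])
```

```text
[492.52219193 340.70633741  67.70339207] [-27.68066317 -39.71960584] [0.81712712 0.98314973 0.5105133 ]
17 [[305.87976427 226.26064356]]
20 [[304.62769512 226.32136677]]
22 [[303.79264866 226.36185835]]
[(143, 276, 22, 14), (293, 226, 20, 13), (332, 247, 8, 8), (291, 249, 7, 8)]
```

View pics/c3.png

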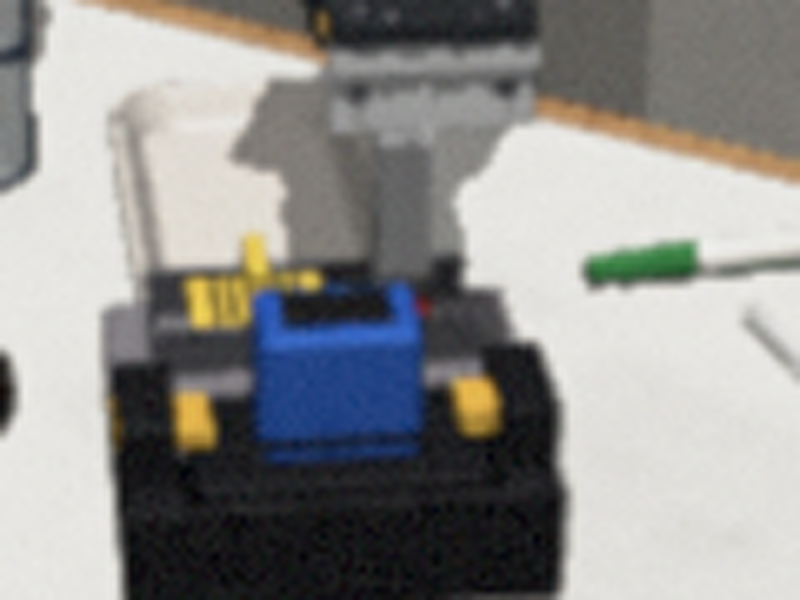

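The fin is at scene pixel (303,226), which is its stop at about +20 mm, and the red button shows at (329,236). Now I'll press it.

>>> {"op": "move_arm", "data": {
  "steps": [
    [-0.1, 0, -0.8, 0, 0, 0, -1],
    [-0.1, 0, -1.3, 0, 0, 0, -1],
    [-0.1, 0, -1.7, 0, 0, 0, -1],
    [-0.1, 0, -2.1, 0, 0, 0, -1],
    [-0.1, 0, -2.1, 0, 0, 0, -1]
  ]
}}

```text
t: 4.2
ee_pos: [491.1, 340.3, 48.2]
tcp_rot: [[-0.992, 0.124, 0.001], [0.124, 0.992, -0.0], [-0.001, -0.0, -1.0]]
ft_force: [-3.4, -2.8, 15.2]
gripper_width: 0.001
grasp_force: 8.3
```

>>> {"op": "move_arm", "data": {
  "steps": [
    [0, 0, -0.1, 0, 0, 0, -1],
    [0, 0, -0.1, 0, 0, 0, -1],
    [0, 0, 3, 0, 0, 0, -1],
    [0, 0, 7, 0, 0, 0, 0.4],
    [0, 0, 9.5, 0, 0, 0, 0.4]
  ]
}}

```text
t: 4.7
ee_pos: [491.1, 341.1, 143.4]
tcp_rot: [[-0.992, 0.124, 0.001], [0.124, 0.992, 0.001], [-0.001, 0.001, -1.0]]
ft_force: [0.4, -0.3, -0.6]
gripper_width: 0.139
grasp_force: 0.0
```

>>> {"op": "move_arm", "data": {
  "steps": [
    [1.9, 3.5, 0, 0, 0, 0, 0.4],
    [3.8, 7.1, 0, 0, 0, 0, 0.4],
    [3.8, 7.1, 0, 0, 0, 0, 0.4],
    [3.8, 7.1, 0, 0, 0, 0, 0.4]
  ]
}}

```text
t: 5.1
ee_pos: [527.8, 411.7, 140.3]
tcp_rot: [[-0.992, 0.123, -0.002], [0.123, 0.992, -0.001], [0.001, -0.001, -1.0]]
ft_force: [-0.3, -0.7, -0.2]
gripper_width: 0.479
grasp_force: 0.0
```

Run:
```python
from h import *
im=snap("scene"); s=bot.observe(); print(s["ee_pos"],loc(s["ee_pos"]),s["ft_force"],s["gripper_width"])
cs=blobs(im,(20,120,90),(35,255,255),8,4); print([(cv2.boundingRect(c)) for c in cs])
a=im[190:280,265:385]
cv2.imwrite("pics/c4.png",cv2.resize(a,(800,600),interpolation=2)[:,:,::-1])
```

```text
[527.77772725 410.48458324 140.42770826] [-1.32016372 33.88121229] [ 0.4028251  -0.82773174 -0.06185517] 0.519064538864281
[(143, 276, 22, 14), (293, 225, 13, 14), (276, 250, 7, 7), (347, 247, 7, 6)]
```

View pics/c4.png

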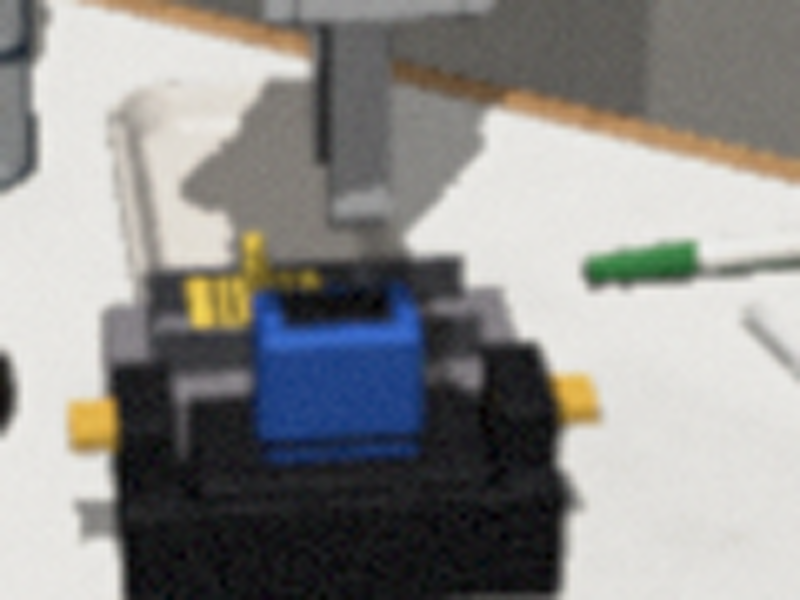

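Both hooks are now drawn outward, at (279,253) and (351,250), so the latch is released. Next I'll descend and grasp the pack.

>>> {"op": "move_arm", "data": {
  "steps": [
    [0.1, 0.1, 0, 0, 0, 0, 0.4],
    [0.1, 0.1, -2, 0, 0, 0, 0.4],
    [0.1, 0.1, -5, 0, 0, 0, 0.4],
    [0.1, 0.1, -7.3, 0, 0, 0, 0.4],
    [0.1, 0.1, -7.3, 0, 0, 0, 0.4]
  ]
}}

```text
t: 5.65
ee_pos: [527.2, 409.7, 65.3]
tcp_rot: [[-0.992, 0.124, -0.005], [0.124, 0.992, -0.005], [0.005, -0.006, -1.0]]
ft_force: [-1.2, -0.2, 0.1]
gripper_width: 0.702
grasp_force: 0.0
```

>>> {"op": "move_arm", "data": {
  "steps": [
    [0, 0, 0, 0, 0, 0, -1],
    [0, 0, 0, 0, 0, 0, -1],
    [0, 0, 0, 0, 0, 0, -1],
    [0, 0, 0, 0, 0, 0, -1],
    [0, 0, 0, 0, 0, 0, -1]
  ],
  "squeeze": 30
}}

```text
t: 6.15
ee_pos: [530.1, 412.7, 69.9]
tcp_rot: [[-0.992, 0.124, 0.001], [0.124, 0.992, 0.001], [-0.001, 0.001, -1.0]]
ft_force: [-1.2, -2.4, 6.3]
gripper_width: 0.426
grasp_force: 30.0
```

>>> {"op": "move_arm", "data": {
  "steps": [
    [0, 0, 0.8, 0, 0, 0, -1],
    [0, 0, 2, 0, 0, 0, -1],
    [0, 0, 4, 0, 0, 0, -1],
    [0, 0, 7, 0, 0, 0, -1],
    [0, 0, 10.5, 0, 0, 0, -1]
  ]
}}

```text
t: 6.65
ee_pos: [528.3, 412.1, 173.7]
tcp_rot: [[-0.992, 0.123, -0.002], [0.123, 0.992, -0.002], [0.002, -0.002, -1.0]]
ft_force: [0.4, -0.1, -4.5]
gripper_width: 0.427
grasp_force: 30.0
```

Run:
```python
from h import *
s=bot.observe(); print(s["ee_pos"],s["ft_force"],s["gripper_width"],s["joint_positions"])
im=cv2.imread("pics/top0.png"); g=cv2.cvtColor(im,cv2.COLOR_BGR2GRAY).astype(float)
# tray dark wall band minima on long sides -> lines at rim mid height
for rng in ((172,192),(212,232)):
    q=[]
    for u in range(292,362,2):
        v=rng[0]+np.argmin(g[rng[0]:rng[1],u]); q.append((u,v))
    P=onplane("top",q,10)[:,:2]; f=np.polyfit(P[:,1],P[:,0],1); print(np.degrees(np.arctan(f[0])),np.polyval(f,156.6))
for rng in ((276,296),(356,374)):
    q=[(rng[0]+np.argmin(g[v,rng[0]:rng[1]]),v) for v in range(190,217)]
    P=onplane("top",q,10)[:,:2]; f=np.polyfit(P[:,0],P[:,1],1); print(np.degrees(np.arctan(f[0])),np.polyval(f,507))
```

```text
[528.34231776 412.11260848 173.69921779] [ 0.4336725  -0.07126111 -4.51861437] 0.4267843401689978 [-39.55184076  39.60077188  -1.39302966  85.07023076   1.05265693
  55.50883145  41.69456634]
5.770165874973655 552.3481483508903
6.130879556360949 461.29487263353633
-2.356377441516821 256.7843883677834
-4.682273737039745 45.15647368307967
```

Run:
```python
from h import *
np.set_printoptions(precision=0,suppress=True)
for z in (0,100,150,200,250): print(z,onplane("top",[[352,163],[325,132],[272,65]],z)[:,:2].ravel())
# cabinet corner height: vertical edge seen in scene (right-most front edge)
print(onplane("scene",[[271,188],[205,248]],0)); 
for z in (100,150,200,250): print(z,onplane("scene",[[270,153],[204,188]],z)[:,:2].ravel())
```

```text
0 [604.  85. 683. 148. 861. 277.]
100 [578.  93. 650. 151. 812. 267.]
150 [564.  97. 633. 152. 787. 263.]
200 [551. 101. 616. 153. 762. 258.]
250 [538. 105. 600. 154. 737. 253.]
[[ 557. -110.    0.]
 [ 778.  239.    0.]]
100 [ 548. -167.  767.   84.]
150 [568. -21. 766. 206.]
200 [588. 124. 765. 327.]
250 [607. 270. 764. 449.]
```

The pack is in the grip and lifted. The cabinet corner is close to the tray, so I'll place the pack towards the tray's +y half, around (510,188).

>>> {"op": "move_arm", "data": {
  "steps": [
    [0, -1.5, 0, 0, 0, -0.12, -1],
    [0, -4, 0, 0, 0, -0.26, -1],
    [0, -7, 0, 0, 0, -0.4, -1],
    [0, -10, 0, 0, 0, -0.54, -1],
    [0, -13, 0, 0, 0, -0.68, -1]
  ]
}}

```text
t: 7.15
ee_pos: [529.0, 281.8, 174.0]
tcp_rot: [[-0.69, 0.724, -0.0], [0.724, 0.69, 0.001], [0.0, 0.0, -1.0]]
ft_force: [0.2, 0.7, -4.4]
gripper_width: 0.419
grasp_force: 30.0
```

>>> {"op": "move_arm", "data": {
  "steps": [
    [-0.4, -3, 0, 0, 0, -0.14, -1],
    [-0.8, -6, 0, 0, 0, -0.28, -1],
    [-1.3, -8, 0, 0, 0, -0.42, -1],
    [-1.8, -9.4, 0, 0, 0, -0.56, -1],
    [-1.8, -9.4, 0, 0, 0, -0.7, -1]
  ]
}}

```text
t: 7.65
ee_pos: [510.5, 186.0, 174.1]
tcp_rot: [[-0.058, 0.998, -0.001], [0.998, 0.058, -0.001], [-0.001, -0.001, -1.0]]
ft_force: [0.9, 0.8, -3.9]
gripper_width: 0.425
grasp_force: 30.0
```

>>> {"op": "move_arm", "data": {
  "steps": [
    [0, 0, 0, 0, 0, -0.1, -1],
    [0, 0, 0, 0, 0, -0.17, -1],
    [0, 0, -2, 0, 0, -0.17, -1],
    [0, 0, -3, 0, 0, -0.17, -1],
    [0, 0, -3, 0, 0, -0.17, -1]
  ]
}}

```text
t: 8.15
ee_pos: [510.0, 188.7, 142.4]
tcp_rot: [[0.102, 0.995, -0.003], [0.995, -0.102, -0.001], [-0.001, -0.003, -1.0]]
ft_force: [-1.0, 0.0, -3.8]
gripper_width: 0.425
grasp_force: 30.0
```

Run:
```python
from h import *
s=bot.observe(); R=s["tcp_rot"];print(s["ee_pos"],s["ft_force"],s["gripper_width"],np.degrees(np.arctan2(R[1,1],R[0,1])))
a=snap("top")[130:250,180:380]; b=snap("scene")[170:280,250:400]
o=np.zeros((600,800,3),np.uint8); o[:240,:400]=cv2.resize(a,(400,240),interpolation=2); o[240:600,:491]=cv2.resize(b,(491,360),interpolation=2)
cv2.imwrite("pics/c5.png",o[:,:,::-1])
```

```text
[509.9655943  188.72774378 142.37815274] [-0.9695453   0.03614949 -3.78744361] 0.4253529109063266 -5.866466388720416
```

View pics/c5.png

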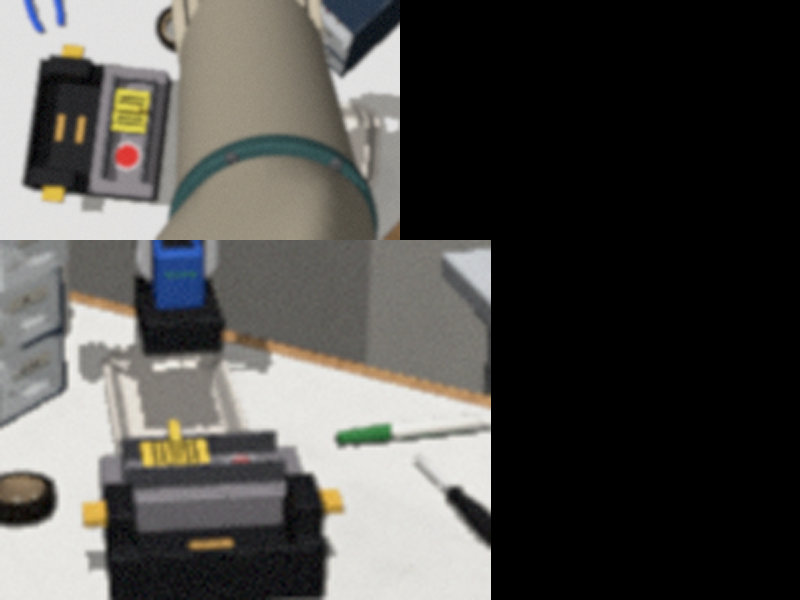

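The hooks are clear and the bay is empty. The red button shows fully uncovered at about (243,208) in the top view, and the pack hangs upright over the tray in line with it. Lowering now.

>>> {"op": "move_arm", "data": {
  "steps": [
    [0, 0, -2.5, 0, 0, 0, -1],
    [0, 0, -5, 0, 0, 0, -1],
    [0, 0, -7, 0, 0, 0, -1],
    [0, 0, -7.8, 0, 0, 0, -1],
    [0, 0, -7.8, 0, 0, 0, -1]
  ]
}}

```text
t: 8.75
ee_pos: [511.3, 188.6, 65.2]
tcp_rot: [[0.103, 0.995, -0.001], [0.995, -0.103, -0.0], [-0.0, -0.001, -1.0]]
ft_force: [-0.0, 0.3, -4.2]
gripper_width: 0.421
grasp_force: 30.0
```

>>> {"op": "move_arm", "data": {
  "steps": [
    [0, 0, -0.3, 0, 0, 0, -1],
    [0, 0, -0.5, 0, 0, 0, -1],
    [0, 0, -0.7, 0, 0, 0, -1],
    [0, 0, -0.9, 0, 0, 0, -1],
    [0, 0, -0.9, 0, 0, 0, -1]
  ]
}}

```text
t: 9.25
ee_pos: [511.4, 188.7, 56.5]
tcp_rot: [[0.103, 0.995, -0.0], [0.995, -0.103, 0.0], [0.0, -0.0, -1.0]]
ft_force: [-0.0, 0.1, -3.0]
gripper_width: 0.42
grasp_force: 30.0
```

>>> {"op": "move_arm", "data": {
  "steps": [
    [0, 0, -0.1, 0, 0, 0, -1],
    [0, 0, -0.2, 0, 0, 0, -1],
    [0, 0, -0.3, 0, 0, 0, -1],
    [0, 0, -0.4, 0, 0, 0, -1],
    [0, 0, -0.4, 0, 0, 0, -1]
  ]
}}

```text
t: 9.75
ee_pos: [511.3, 188.6, 52.3]
tcp_rot: [[0.103, 0.995, -0.0], [0.995, -0.103, -0.0], [-0.0, -0.0, -1.0]]
ft_force: [-0.9, -0.0, -4.0]
gripper_width: 0.426
grasp_force: 30.0
```

>>> {"op": "move_arm", "data": {
  "steps": [
    [0, 0, -0.1, 0, 0, 0, -1],
    [0, 0, -0.2, 0, 0, 0, -1],
    [0, 0, -0.2, 0, 0, 0, -1]
  ]
}}

```text
t: 10.05
ee_pos: [511.5, 188.7, 51.8]
tcp_rot: [[0.103, 0.995, 0.0], [0.995, -0.103, 0.001], [0.001, 0.0, -1.0]]
ft_force: [-2.4, -0.0, 8.9]
gripper_width: 0.427
grasp_force: 30.0
```

It touched at the expected floor height, with about 9 N. Releasing and withdrawing.

>>> {"op": "move_arm", "data": {
  "steps": [
    [0, 0, 0.1, 0, 0, 0, 0.3],
    [0, 0, 0.1, 0, 0, 0, 0.3],
    [0, 0, 0.1, 0, 0, 0, 0.3],
    [0, 0, 0.1, 0, 0, 0, 0.3],
    [0, 0, 0.1, 0, 0, 0, 0.3]
  ]
}}

```text
t: 10.55
ee_pos: [511.5, 188.7, 51.4]
tcp_rot: [[0.103, 0.995, 0.0], [0.995, -0.103, -0.0], [-0.0, 0.0, -1.0]]
ft_force: [-0.3, -0.6, 0.0]
gripper_width: 0.651
grasp_force: 0.0
```

>>> {"op": "move_arm", "data": {
  "steps": [
    [0, 0, 1.5, 0, 0, 0, 0.3],
    [0, 0, 4, 0, 0, 0, 0.3],
    [0, 0, 8, 0, 0, 0, 0.3],
    [0, 0, 12, 0, 0, 0, 0.3],
    [0, 0, 16, 0, 0, 0, 0.3]
  ]
}}

```text
t: 11.05
ee_pos: [511.1, 188.5, 212.9]
tcp_rot: [[0.103, 0.995, -0.0], [0.995, -0.103, -0.0], [-0.0, -0.0, -1.0]]
ft_force: [0.8, 1.0, -0.9]
gripper_width: 0.651
grasp_force: 0.0
```

>>> {"op": "move_arm", "data": {
  "steps": [
    [-3, 3, 0, 0, 0, 0, 0.3],
    [-5, 7, 0, 0, 0, 0, 0.3],
    [-7, 11, 0, 0, 0, 0, 0.3],
    [-8, 15, 0, 0, 0, 0, 0.3],
    [-8, 19, 0, 0, 0, 0, 0.3]
  ]
}}

```text
t: 11.55
ee_pos: [429.2, 380.5, 211.6]
tcp_rot: [[0.101, 0.995, -0.001], [0.995, -0.101, 0.0], [0.0, -0.002, -1.0]]
ft_force: [0.4, -0.3, -0.4]
gripper_width: 0.649
grasp_force: 0.0
```

>>> {"op": "move_arm", "data": {
  "steps": [
    [-2, 4, 0, 0, 0, 0, 0.3],
    [-4, 8, 0, 0, 0, 0, 0.3],
    [-5, 12, 0, 0, 0, 0, 0.3],
    [-5, 12, 0, 0, 0, 0, 0.3]
  ]
}}

```text
t: 11.95
ee_pos: [376.8, 505.6, 210.4]
tcp_rot: [[0.093, 0.996, -0.002], [0.996, -0.093, 0.003], [0.003, -0.002, -1.0]]
ft_force: [-0.4, 0.2, 0.3]
gripper_width: 0.654
grasp_force: 0.0
```

Run:
```python
from h import *
s=bot.observe();print(s["ee_pos"],s["ft_force"],s["gripper_width"])
a=snap("top")[130:250,180:380]; b=snap("scene")[170:280,250:400]
o=np.zeros((600,800,3),np.uint8); o[:240,:400]=cv2.resize(a,(400,240),interpolation=2); o[240:600,:491]=cv2.resize(b,(491,360),interpolation=2)
cv2.imwrite("pics/c6.png",o[:,:,::-1])
```

```text
[376.83644838 505.61201072 210.40118434] [-0.38244509  0.20898859  0.33829403] 0.6535237726432448
```

View pics/c6.png

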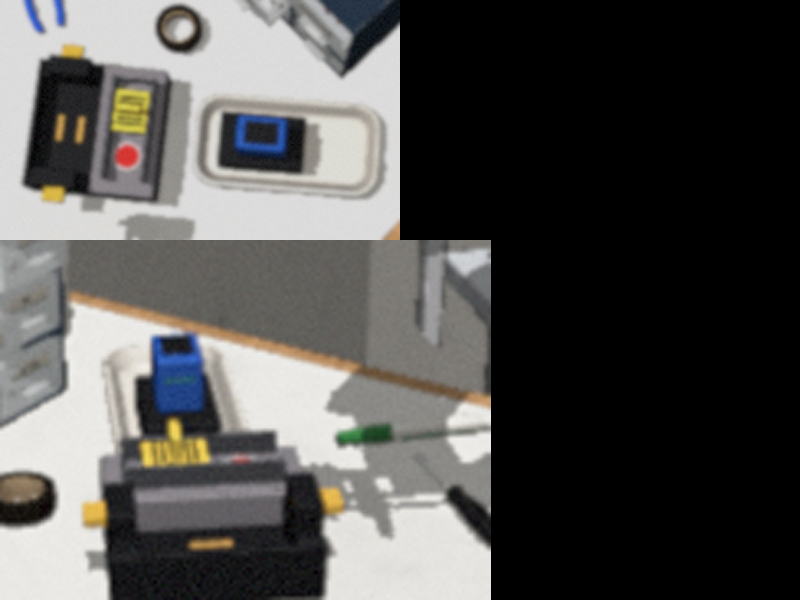

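The pack stands upright and flat inside the tray, at about (311,201) in the top view and clear of the rims. The bystanders are where they were. Handing in.

```bash
python3 -c "
from rig import bot
print(bot.finish_job())"
```

```text
the job is handed in; nothing more can be done
None
```

The job is handed in at about 12 s: the lock tab was slid to its stop, the button pressed fully in, and the battery pack then lifted out and set upright and flat on the tray floor, with nothing else on the bench disturbed in the last pictures.

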